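# Finish weighing a pipe flange on the bench balance

## Task

A pipe flange is being weighed: it lies in one pan of the bench balance, and the smallest weight, far too light, was left in the other. First put that weight back on the sloping rack, lying flat on the bed behind the lip; then load the emptied pan with the other weights until the beam stays level. Leave the flange in its pan, set each weight down gently and flat without letting it fall, and do not disturb the loose fittings and the wrench on the bench.

Things in the scene. Friction and masses are not known exactly. Their poses are not given: they have to be found in the camera images.
- beam (a joint): tilt of the balance beam (rad): 0 is level, stops at -0.12 and +0.12, positive when pan_left is up and pan_right down. It swings freely and well damped; a spring centres it, 1 g of difference between the pans tilts it about 0.0014 rad, so a difference over about 88 g lies on a stop. Where a thing lies within its pan makes no difference.
- balance: the fixed balance: grey base 150 x 300 mm, the beam along its y axis with a pan at each end, pans 125 mm from the middle. Origin: centre of the base's underside on the bench; x away from the robot at yaw 0. A black pointer on the beam rises to 158 mm above the bench midway between the pans, between two thin steel posts (150 mm high, 48 mm apart); level is when it stands midway.
- pan_left_floor (a point): centre of the floor of the pan on the balance's +y side. Pans are aluminium trays, inside 172 mm (balance x) by 122 mm (balance y), walls 4 mm thick, lip 14 mm above the floor. Floor 109 mm above the bench when level, 94 mm to 124 mm at the stops; the pan always stays horizontal. Axes as the balance's.
- pan_right_floor (a point): centre of the floor of the other pan, on the balance's -y side; same sizes.
- rack_bed: fixed plywood bed of the weight rack, 130 mm (x, down the slope) by 290 mm (y), sloping 30 degrees down away from the robot. Origin: centre of its upper face, 75 mm above the bench; x: down the slope, z: square out of the bed. A steel lip along the low edge stands 16 mm proud of the bed, its inner face at x = +59 mm. Three places side by side, at y = -92, 0 and +92 mm (x = +27 mm); the +92 mm place is free. Friction alone may or may not hold a weight on the bed; the lip does.
- weight_500: a steel slab 60 mm (x) by 88 mm (y) by 11 mm high, with an upright aluminium grip plate on its middle: 10 mm thick (x), 40 mm wide (y), rising 36 mm above the slab to 47 mm over the underside. Mass 500 g. Origin: centre of the underside; z: up through the grip plate. The widest weight; starts on the rack bed (square to it), at y = -92 or 0 mm.
- weight_300: a steel slab 60 mm (x) by 62 mm (y) by 9 mm high, with an upright aluminium grip plate on its middle: 10 mm thick (x), 40 mm wide (y), rising 36 mm above the slab to 45 mm over the underside. Mass 300 g. Origin: centre of the underside; z: up through the grip plate. The middle weight; starts on the rack bed at the other of these two places.
- weight_150: a steel slab 60 mm (x) by 40 mm (y) by 6 mm high, with an upright aluminium grip plate on its middle: 10 mm thick (x), 40 mm wide (y), rising 36 mm above the slab to 42 mm over the underside. Mass 150 g. Origin: centre of the underside; z: up through the grip plate. The narrowest weight; starts in the right pan, its slab within 20 degrees of square to the pan.
- flange: steel pipe flange: disc 96 mm across and 13 mm thick, with a round hub 44 mm across on top rising to 51 mm above the underside. Mass 800 g (within 8 g). Lies hub up in the left pan and stays there. Origin: centre of the underside; z: up through the hub.
- valve: bystander: flanged steel valve about 130 mm long with a blue handwheel, 130 mm high, standing on the bench beyond the balance. Origin: centre of its underside.
- wrench: bystander: steel wrench 200 mm long lying on the bench beyond the rack. Origin under its middle.
- tee: bystander: dark steel pipe tee, 90 mm long, 34 mm high, lying on the bench on the robot's side of the balance. Origin: underside, at the middle of its run.
There are look-alikes about, which are no part of the job. What is shaped like the flange but brown or green is not meant.

How it is judged:
By the outcome, as a careful person would: the job done as asked, in the order asked, and still so for the second after the job is handed in, with the robot touching nothing.
It also fails if it takes over 64 s, if anything falls off the work surface, if the arm or the gripper's body presses on something with over 40 N, if the wrist force passes 120 N, or if a joint passes its speed limit or range.

## Robot

A 6-joint arm with a two-finger parallel gripper is mounted at the origin on the work surface. World frame = base frame: x ahead of the robot, y to its left, z up, the work surface at z = 0. Lengths are in m, angles in rad, forces in N, time in s.
With the tool pointing down it reaches from about 0.375 to 0.9 m from the base axis. Payload 3.1 kg.
Tool frame: the origin (TCP) lies at the very end of the fingers, on their centre line; the grasp point (between the pads) lies 19 mm behind it; z points along the fingers, y is the direction in which the jaws open and shut (so a half turn about z gives the same grasp; the last joint's range is limited). The gripper opens to 87 mm and grips with 3 to 60 N. Pads are 19 mm wide; open, the fingers measure 117 mm over their backs; the gripper's body (75 mm by 190 mm) begins 51 mm behind the grasp point.
Start: joints at [1.099, 0.527, 1.433, -0, 1.181, -0.178], TCP at [0.181, 0.598, 0.223] pointing down, gripper open.
Joint ranges: [-3.08, 3.08], [-0.75, 2.2], [0.22, 2.44], [-1.43, 4.57], [0, 2.65], [-2.85, 2.85]. Speed limits (rad/s): [2.79, 2.79, 3.14, 3.14, 3.14, 3.14].

## Interface

Orientations are given as a unit quaternion [w, x, y, z].
In Python, from station import arm gives the robot as it stands. Calls block until the motion is done:
- arm.move_pose(position, orientation): joint-space move of the TCP to a pose.
- arm.servo_line(position, feed=0.15, rotation=None): straight line of the TCP; rotation=None keeps the orientation; feed is the mean speed in m/s.
- arm.movej(angles): joint-space move.
- arm.command_gripper(opening): opening from 0.0 (shut) to 1.0 (fully open); the grip force is fixed at half the most; returns when the fingers have stopped.
- arm.hold(seconds).
- arm.solve_ik(position, orientation): joint angles nearest the present ones, or None.
- arm.sense(): the state.
- arm.grab_frame(name): name is "scene" or "top" or "wrist"; returns a dict with "pixels" (420x560x3 uint8, red, green, blue), "K" (3x3 intrinsics, pixels), "R" (3x3) and "t" (3): a world point X has camera coordinates R X + t; the wrist camera has in their place "hand_eye" (4x4, takes a point from camera to tool coordinates, whose origin is the TCP and whose axes are the flange's). Camera axes: x right, y down, z forward; pixel columns grow to the right and rows downward; lengths in m; the calibration is good to about 2 mm. A picture is of the moment at which its call begins: read the wrist's pose just before it. There is no depth.
A pose or a line that the arm cannot do raises arm.IKError and nothing moves.
- arm.sign_off(): hands the job in, once; it reports no verdict.
Trained networks look in a picture, given as the dict that the camera call returned (one of the last four; its "shot" number tells which), for a name from the list of things; names that differ only in an ending like _2 or _b are one class to them, and where a whole thing is asked for, a point or a joint stands for the part that bears it (a point fixed in the world has none). Each returns a list of dicts, best first, with "score" (0 to 1); they miss things now and then, are a little off and sometimes report something else, mostly with a low value. They report only what shows in the picture. A call takes as long as a camera call. They do not tell look-alikes from the thing itself.
- arm.cut_out(picture, thing): "pixels" (420x560 bool, what is visible of it) and "rect" ([left, top, right, bottom] in pixels, round what is visible of it).
The state is a dict: "clock": time; "joint_positions": joint angles; "qvel": joint speeds; "joint_torque": joint torques, N m; "tool_pos": TCP position; "eef_rot": TCP orientation; "contact_force": force on the tool from outside, world axes, zero at the start; "ft_torque": the same for the moment, N m; "gripper_width": opening from 0.0 (shut) to 1.0 (fully open).
Only numpy, scipy, OpenCV 4.12 (cv2) and the standard library are available. Lean on these libraries where they do the work, as an engineer would, in place of code of your own. Each camera call takes 0.05 s, during which the arm holds its last target.

## Working session

There is one attempt and no reset: what is moved stays moved. The work goes in short steps, each a Python script; the robot and the scene stay as the last script left them, time stands still between calls to the robot, and variables do not carry over. Pictures are saved under pics/ and viewed, and the job is handed in when it is done.

```bash
ls; mkdir -p pics; python3 - <<'E'
from station import arm
import cv2,numpy as np
s=arm.sense();print(s)
for n in("scene","top","wrist"):
    f=arm.grab_frame(n);cv2.imwrite(f"pics/a_{n}.png",f["pixels"][...,::-1]);print(n,f["shot"],{k:np.round(f[k],4).tolist() for k in f if k in("K","R","t","hand_eye")})
E
```

```text
pics
{'clock': 0.0, 'joint_positions': array([ 1.09848288e+00,  5.28500441e-01,  1.43388869e+00, -4.21461032e-05,
        1.18136456e+00, -1.78533093e-01]), 'qvel': array([-0.00105617,  0.00079491,  0.00044358, -0.00106307,  0.00108771,
       -0.00117968]), 'joint_torque': array([ 5.57925614e-04, -4.40046215e+01, -1.76591635e+01,  6.32040622e-02,
        5.83406165e-02, -1.63617860e-04]), 'tool_pos': array([0.18065294, 0.59756943, 0.22155489]), 'eef_rot': array([-3.26988914e-04,  1.46354489e-01,  9.89231619e-01, -1.03003893e-03]), 'contact_force': array([0.45940117, 0.35301209, 0.06312297]), 'ft_torque': array([-0.01436135, -0.05974436, -0.02144015]), 'gripper_width': 0.9990875842098087}
scene 1 {'K': [[481.6853, 0.0, 275.3395], [0.0, 481.6853, 216.6154], [0.0, 0.0, 1.0]], 'R': [[-0.607, 0.7945, 0.0161], [0.6727, 0.5245, -0.5219], [-0.4231, -0.3059, -0.8528]], 't': [0.3008, -0.3505, 1.7773]}
top 2 {'K': [[544.149, 0.0, 270.0905], [0.0, 544.149, 204.2587], [0.0, 0.0, 1.0]], 'R': [[0.01, -0.9999, 0.0103], [-0.9974, -0.0107, -0.0712], [0.0713, -0.0095, -0.9974]], 't': [0.046, 0.568, 1.5471]}
wrist 3 {'K': [[359.2904, 0.0, 273.2878], [0.0, 359.2904, 207.7839], [0.0, 0.0, 1.0]], 'hand_eye': [[-0.0005, -0.9637, -0.267, 0.0728], [1.0, -0.0005, -0.0, -0.0005], [-0.0001, -0.267, 0.9637, -0.1634], [0.0, 0.0, 0.0, 1.0]]}
```

View pics/a_scene.png

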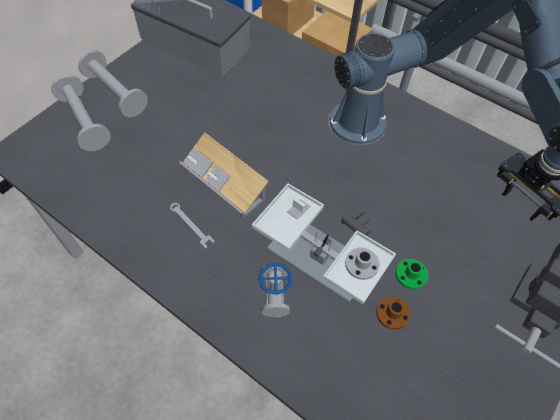

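View pics/a_top.png

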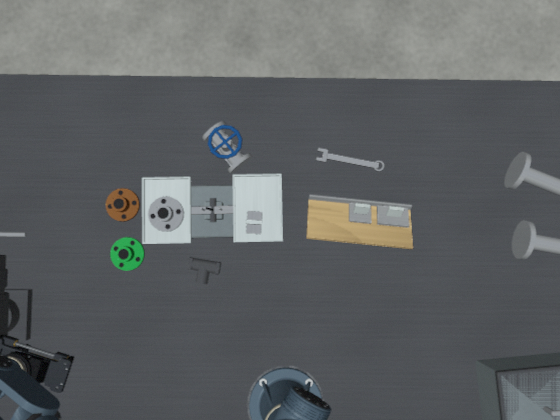

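View pics/a_wrist.png

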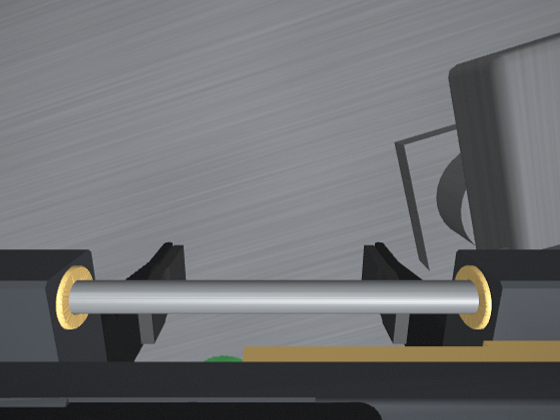

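```bash
cat > h.py <<'E'
from station import arm
import cv2,numpy as np
from scipy.spatial.transform import Rotation as Rn
def q2R(q): return Rn.from_quat([q[1],q[2],q[3],q[0]]).as_matrix()
def R2q(R): x,y,z,w=Rn.from_matrix(R).as_quat(); return np.array([w,x,y,z])
def cam(name):
    s=arm.sense(); f=arm.grab_frame(name)
    if name=="wrist":
        T=np.eye(4);T[:3,:3]=q2R(s["eef_rot"]);T[:3,3]=s["tool_pos"]
        M=np.linalg.inv(T@f["hand_eye"]);f["R"]=M[:3,:3];f["t"]=M[:3,3]
    return f
def save(f,fn):
    cv2.imwrite(f"pics/{fn}.png",f["pixels"][...,::-1]); np.savez(f"pics/{fn}.npz",K=f["K"],R=f["R"],t=f["t"],pixels=f["pixels"])
def back(f,uv,z):
    uv=np.atleast_2d(uv).astype(float);d=np.c_[uv,np.ones(len(uv))]@np.linalg.inv(f["K"]).T@f["R"];c=-f["R"].T@f["t"]
    z=np.broadcast_to(z,len(uv));return c+d*((z-c[2])/d[:,2])[:,None]
def proj(f,X):
    p=(np.atleast_2d(X)@f["R"].T+f["t"])@f["K"].T;return p[:,:2]/p[:,2:]
def down(psi): # tool z down, tool y (jaws) at angle psi from world x
    y=np.array([np.cos(psi),np.sin(psi),0]);z=np.array([0,0,-1.]);return np.c_[np.cross(y,z),y,z]
E
python3 - <<'E'
from h import *
f=cam("top");save(f,"b_top")
print("panR",back(f,[[233,176],[281,175],[282,241],[234,242]],.138).round(3))
print("panL",back(f,[[142,178],[190,178],[190,243],[143,243]],.108).round(3))
print("rack top/bottom edge",back(f,[[307,237],[412,247]],.107).round(3),back(f,[[309,197],[411,206]],.05).round(3))
print("w150",back(f,[[255,222]],.15).round(3))
cv2.imwrite("pics/b_crop.png",cv2.resize(f["pixels"][120:270,100:430,::-1],None,fx=2.4,fy=2.4,interpolation=cv2.INTER_CUBIC))
E
```

```text
panR [[0.634 0.153 0.138]
 [0.638 0.025 0.138]
 [0.462 0.02  0.138]
 [0.458 0.148 0.138]]
panL [[0.629 0.402 0.108]
 [0.63  0.272 0.108]
 [0.454 0.268 0.108]
 [0.453 0.395 0.108]]
rack top/bottom edge [[ 0.473 -0.048  0.107]
 [ 0.449 -0.333  0.107]] [[ 0.587 -0.058  0.05 ]
 [ 0.565 -0.347  0.05 ]]
w150 [[0.511 0.092 0.15 ]]
```

View pics/b_crop.png

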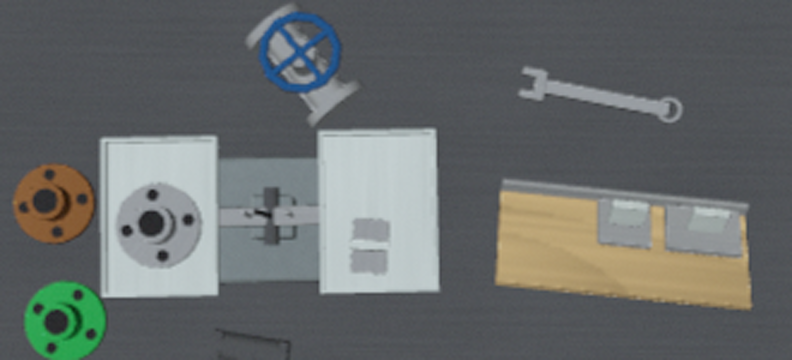

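```bash
cat >> h.py <<'E'
YR=-0.084
def rackR(yaw=YR):
    x=np.array([np.cos(yaw)*np.cos(np.pi/6),np.sin(yaw)*np.cos(np.pi/6),-.5]);y=np.array([-np.sin(yaw),np.cos(yaw),0]);return np.c_[x,y,np.cross(x,y)]
def rtool(sgn=1,yaw=YR): # tool with jaws along bed x, z = -bed normal
    B=rackR(yaw);y=sgn*B[:,0];z=-B[:,2];return np.c_[np.cross(y,z),y,z]
E
python3 - <<'E'
from h import *
def ik(p,R):
    try:
        r=arm.solve_ik(p,R2q(R));return None if r is None else np.round(r,2)
    except Exception as e: return repr(e)
c=np.array([.523,-.196,.075]);B=rackR()
for s in(1,-1):
    for y in(-.092,0,.092):
        for h in(.02,.1,.2,.26):
            print("rack",s,y,h,ik(c+B@[.027,y,h],rtool(s)))
    for z in (.13,.2,.35,.42): print("pan",s,z,ik([.51,.09,z],down(0 if s>0 else np.pi)))
E
```

```text
rack 1 -0.092 0.02 [-0.55  0.92  1.16 -0.23  1.55 -0.41]
rack 1 -0.092 0.1 [-0.53  0.89  1.   -0.22  1.73 -0.43]
rack 1 -0.092 0.2 [-0.51  0.9   0.75 -0.22  1.97 -0.46]
rack 1 -0.092 0.26 [-0.49  0.93  0.55 -0.24  2.14 -0.49]
rack 1 0 0.02 [-0.44  0.89  1.23 -0.18  1.52 -0.3 ]
rack 1 0 0.1 [-0.42  0.86  1.08 -0.17  1.7  -0.32]
rack 1 0 0.2 [-0.4   0.86  0.83 -0.17  1.95 -0.34]
rack 1 0 0.26 [-0.39  0.88  0.65 -0.18  2.11 -0.36]
rack 1 0.092 0.02 [-0.32  0.87  1.27 -0.12  1.51 -0.2 ]
rack 1 0.092 0.1 [-0.31  0.84  1.12 -0.11  1.7  -0.21]
rack 1 0.092 0.2 [-0.29  0.84  0.88 -0.11  1.94 -0.22]
rack 1 0.092 0.26 [-0.29  0.86  0.7  -0.12  2.1  -0.23]
pan 1 0.13 [-0.04  0.52  1.79 -0.    0.83 -0.04]
pan 1 0.2 [-0.04  0.41  1.72 -0.    1.   -0.04]
pan 1 0.35 [-0.04  0.25  1.52 -0.    1.37 -0.04]
pan 1 0.42 [-0.04  0.2   1.4  -0.    1.54 -0.04]
rack -1 -0.092 0.02 [-0.55  0.92  1.16 -0.23  1.55  2.73]
rack -1 -0.092 0.1 [-0.53  0.89  1.   -0.22  1.73  2.71]
rack -1 -0.092 0.2 [-0.51  0.9   0.75 -0.22  1.97  2.68]
rack -1 -0.092 0.26 [-0.49  0.93  0.55 -0.24  2.14  2.65]
rack -1 0 0.02 [-0.44  0.89  1.23 -0.18  1.52  2.84]
rack -1 0 0.1 [-0.42  0.86  1.08 -0.17  1.7   2.82]
rack -1 0 0.2 [-0.4   0.86  0.83 -0.17  1.95  2.8 ]
rack -1 0 0.26 [-0.39  0.88  0.65 -0.18  2.11  2.78]
rack -1 0.092 0.02 None
rack -1 0.092 0.1 None
rack -1 0.092 0.2 None
rack -1 0.092 0.26 None
pan -1 0.13 None
pan -1 0.2 None
pan -1 0.35 None
pan -1 0.42 None
```

```bash
python3 - <<'E'
from h import *
arm.move_pose(np.array([.53,.04,.38]),R2q(down(0)))
f=cam("wrist");save(f,"c_pan");print(arm.sense()["clock"])
c=np.array([.523,-.196,.075]);B=rackR()
arm.move_pose(c+B@[.02,-.02,.24],R2q(rtool()))
f=cam("wrist");save(f,"c_rack");print(arm.sense()["clock"])
E
```

```text
2.6583
3.925
```

View pics/c_pan.png

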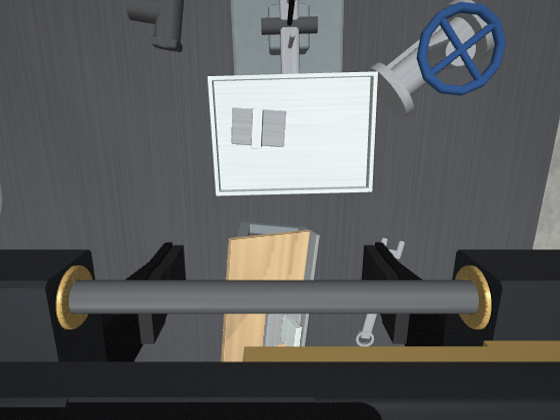

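View pics/c_rack.png

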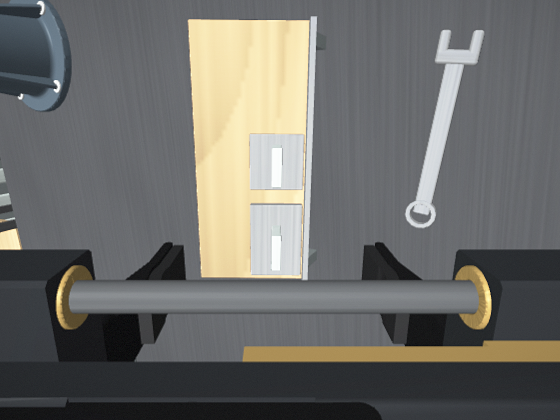

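```bash
python3 - <<'E'
import cv2
a=cv2.imread("pics/c_pan.png")[60:205,195:395];cv2.imwrite("pics/c_pan4.png",cv2.resize(a,None,fx=4,fy=4,interpolation=cv2.INTER_CUBIC))
a=cv2.imread("pics/c_rack.png")[10:285,180:335];cv2.imwrite("pics/c_rack2.png",cv2.resize(a,None,fx=2,fy=2,interpolation=cv2.INTER_CUBIC))
a=cv2.imread("pics/c_rack.png")[125:285,190:325];cv2.imwrite("pics/c_rack4.png",cv2.resize(a,None,fx=3.7,fy=3.7,interpolation=cv2.INTER_CUBIC))
E
```

```text
(no output)
```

View pics/c_pan4.png

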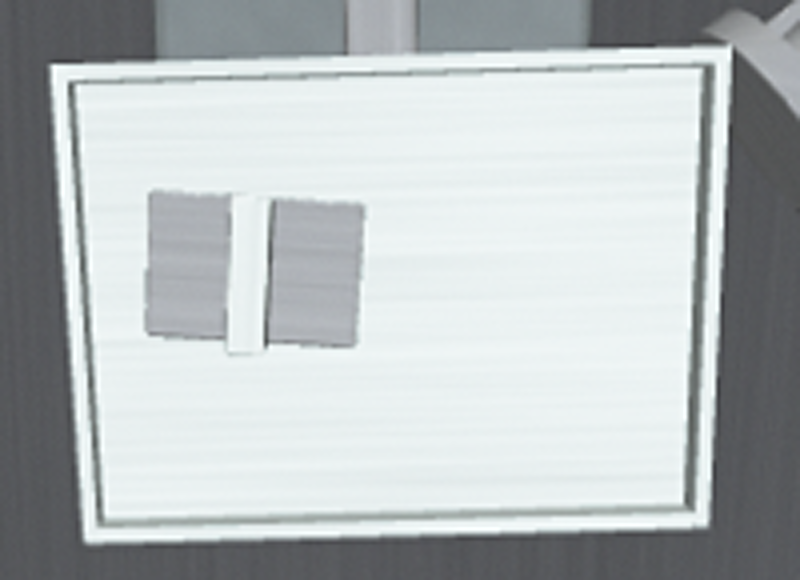

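View pics/c_rack2.png

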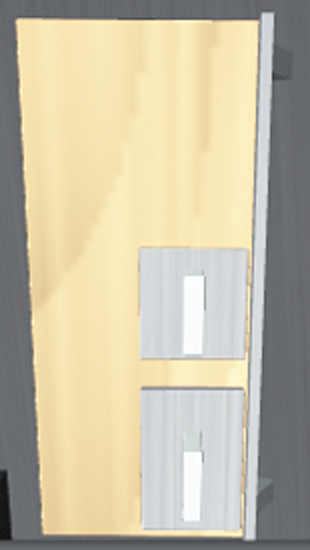

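View pics/c_rack4.png

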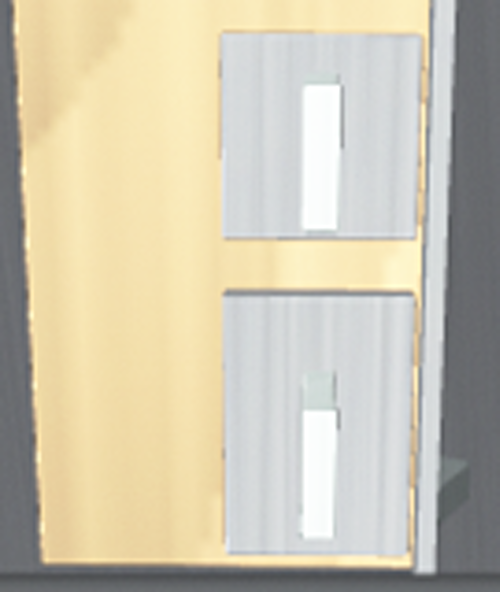

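```bash
cat > fit.py <<'E'
from h import *
from scipy.optimize import least_squares
f1=np.load("pics/c_pan.npz");f2=np.load("pics/c_rack.npz")
px=lambda U,s,o:(np.array(U)+.5)/s-.5+np.array(o)
pan=px([[50,65],[733,46],[709,526],[86,543]],4,(195,60))
slab=px([[149,190],[365,204],[356,347],[146,332]],4,(195,60))
grip=px([[232,195],[271,199],[265,353],[228,353]],4,(195,60))
def rect(hx,hy,z): return np.array([[-hx,hy,z],[hx,hy,z],[hx,-hy,z],[-hx,-hy,z]])
def place(p,P): c,s=np.cos(p[2]),np.sin(p[2]);return P@np.array([[c,s,0],[-s,c,0],[0,0,1]])+[p[0],p[1],0]
r=least_squares(lambda p:(proj(f1,place(p,rect(.09,.065,p[3])))-pan).ravel(),[.55,.09,0,.138])
print("pan",r.x.round(4),np.abs(r.fun).max().round(2))
r2=least_squares(lambda p:(proj(f1,place(p,rect(.09,.065,.138)))-pan).ravel(),[.55,.09,0]);print("pan z fixed",r2.x.round(4),np.abs(r2.fun).max().round(2))
r=least_squares(lambda p:np.r_[proj(f1,place(p,rect(.03,.02,.130)))-slab,proj(f1,place(p,rect(.005,.02,.166)))-grip].ravel(),[.51,.09,0])
print("w150",r.x.round(4),r.fun.round(1))
b2=px([[17,19],[43,533]],2,(180,10))
s3=px([[221,33],[422,36],[415,239],[219,236]],3.7,(190,125));s5=px([[224,294],[414,294],[409,554],[228,551]],3.7,(190,125))
g3=px([[302,84],[341,84],[337,230],[302,230]],3.7,(190,125));g5=px([[302,409],[337,409],[334,539],[302,538]],3.7,(190,125))
def res(p):
    B=rackR(p[2]);o=np.array([p[0],p[1],p[3]]);T=lambda P:P@B.T+o
    return np.r_[proj(f2,T(np.array([[-.065,.145,0],[-.065,-.145,0]])))-b2,
      proj(f2,T(rect(.03,.031,.009)+[p[4],p[5],0]))-s3,proj(f2,T(rect(.03,.044,.011)+[p[6],p[7],0]))-s5,
      proj(f2,T(rect(.005,.02,.045)+[p[4],p[5],0]))-g3,proj(f2,T(rect(.005,.02,.047)+[p[6],p[7],0]))-g5].ravel()
r=least_squares(res,[.523,-.196,-.084,.075,.027,0,.027,-.092]);print("rack",r.x.round(4),r.fun.round(1))
r=least_squares(lambda q:res(np.r_[q[:3],.075,q[3:]]),[.523,-.196,-.084,.027,0,.027,-.092]);print("rack z fixed",r.x.round(4),np.abs(r.fun).max().round(1))
E
python3 fit.py
```

```text
pan [0.5516 0.0839 0.028  0.1394] 0.23
pan z fixed [0.5516 0.0838 0.028 ] 0.54
w150 [ 0.5127  0.0932 -0.0574] [ 0.1 -0.3  0.2 -0.5  0.1  0.1 -0.1  0.7  0.1 -0.2  0.2 -0.6 -0.2  0.7
 -0.5  0.1]
rack [ 5.169e-01 -1.994e-01 -9.400e-02  7.370e-02  2.660e-02  1.000e-04
  2.730e-02 -9.250e-02] [ 0.1  0.1 -0.1 -0.1 -0.6 -0.1  0.1 -0.4  0.2  0.2  0.4  0.5 -0.3  0.2
  0.7  0.7 -0.2  0.3 -0.8  0.8  0.2  0.1 -0.3  0.2  0.1 -0.2 -0.1 -0.3
  0.2 -0.1  0.1 -0.1  0.3 -0.9 -0.1 -0.7]
rack z fixed [ 5.178e-01 -1.995e-01 -9.480e-02  2.650e-02  4.000e-04  2.720e-02
 -9.180e-02] 0.9
```

```bash
cat >> h.py <<'E'
PAN=np.array([.5516,.0838]);PY=.028;W150=np.array([.5127,.0932]);WY=-.0574
RK=np.array([.5175,-.1995,.0745]);RY=-.0944
def bed(x,y,h): return RK+rackR(RY)@np.array([x,y,h])
def line(p,feed=.15,R=None):
    arm.servo_line(np.array(p),feed=feed,rotation=None if R is None else R2q(R))
def exact(p,feed=.1): # line, then remove the steady offset
    p=np.array(p);line(p,feed);e=p-arm.sense()["tool_pos"];return e
def lower(p0,d,n,step=.001,thr=1.2,feed=.02):
    f0=np.mean([arm.sense()["contact_force"] for _ in range(3)],0);p=np.array(p0,float);log=[]
    for i in range(n):
        p=p+np.array(d)*step;line(p,feed);g=(arm.sense()["contact_force"]-f0)@(-np.array(d));log.append(round(float(g),1))
        if g>thr: break
    print("lower",i+1,log);return p
def st(m=""):
    s=arm.sense();print(m,"t",round(s["clock"],2),"p",s["tool_pos"].round(4),"f",s["contact_force"].round(2),"w",round(s["gripper_width"],3))
E
python3 - <<'E'
from h import *
R=down(WY)
arm.command_gripper(.45)
arm.move_pose(np.array([*W150,.20]),R2q(R));st("hover")
e=exact([*W150,.148]);print(e.round(4));st()
p=np.array([*W150,.138])+e;line(p,.05);st("at")
f=cam("wrist");save(f,"d");f=cam("scene");save(f,"d_scene")
E
```

```text
hover t 6.32 p [0.5146 0.0926 0.2005] f [ 0.99 -0.61  0.42] w 0.449
[-0.0007  0.0003 -0.    ]
 t 6.98 p [0.5134 0.0929 0.148 ] f [ 0.2  -0.7  -0.08] w 0.453
at t 7.33 p [0.5118 0.0936 0.1378] f [-0.61 -0.25 -0.06] w 0.448
```

View pics/d.png

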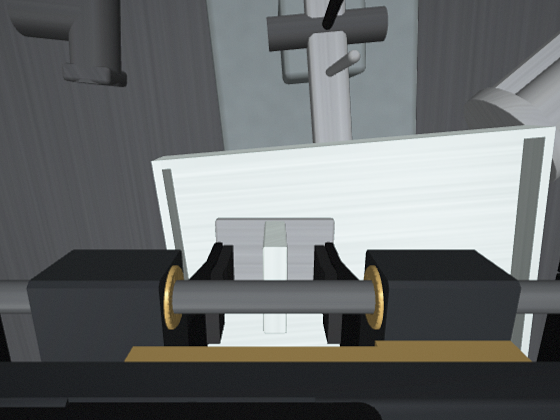

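The picture shows the 150 g grip plate (275,275) centred between the open fingers (225 and 328). I'll grip it and lift.

```bash
python3 - <<'E'
from h import *
arm.command_gripper(0.0);st("grip")
line([*W150,.150],.05);st("lifted")
line([*W150,.24],.2);st()
f=cam("wrist");save(f,"e")
q=arm.solve_ik(bed(.026,.092,.12),R2q(rtool(1,RY)));print(q.round(2))
arm.move_pose(bed(.026,.092,.12),R2q(rtool(1,RY)));st("rack hover")
line(bed(.026,.092,.030),.12);arm.hold(.2);st()
n=rackR(RY)[:,2]
f=cam("wrist");save(f,"e2")
E
```

```text
grip t 8.05 p [0.5121 0.0935 0.138 ] f [0.48 0.54 0.66] w 0.111
lifted t 8.44 p [0.513  0.0932 0.1504] f [-0.27  0.22 -1.81] w 0.113
 t 9.04 p [0.5119 0.0932 0.2393] f [-0.45 -0.4  -2.44] w 0.113
[-0.31  0.83  1.09 -0.11  1.73 -0.21]
rack hover t 10.07 p [ 0.6077 -0.1145  0.165 ] f [-0.1   0.41 -1.33] w 0.114
 t 11.17 p [ 0.5643 -0.1116  0.0881] f [-0.29 -0.18 -1.75] w 0.114
```

View pics/e2.png

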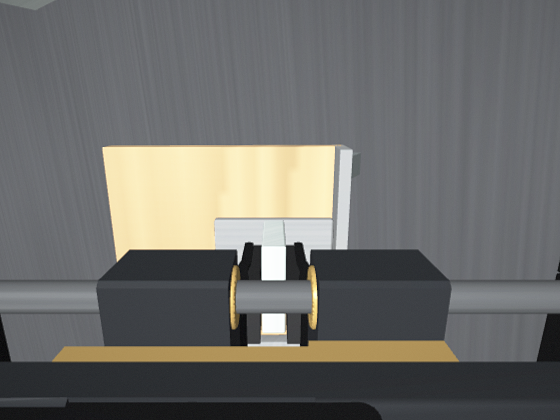

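```bash
python3 - <<'E'
from h import *
n=rackR(RY)[:,2]
line(bed(.0237,.092,.030),.05)
line(bed(.0237,.092,.018),.05);arm.hold(.1);st()
p=lower(bed(.0237,.092,.018),-n,9,thr=2.5,feed=.02);st("contact")
f=cam("wrist");save(f,"g")
E
```

```text
t 11.96 p [ 0.5556 -0.1107  0.0781] f [ 0.11 -0.29 -0.5 ] w 0.115
lower 4 [-1.2, -0.7, -1.5, 3.1]
contact t 12.96 p [ 0.554  -0.1105  0.0753] f [ 1.81 -0.02  2.1 ] w 0.111
```

View pics/g.png

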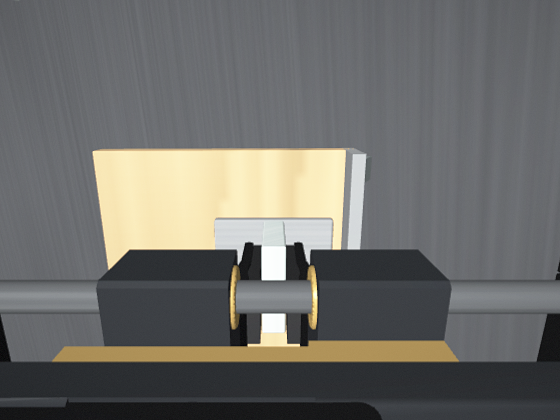

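```bash
python3 - <<'E'
from h import *
line(bed(.0275,.092,.0143),.02);arm.hold(.1);st("slid")
arm.command_gripper(.26);st("open")
line(bed(.0275,.092,.06),.08);line(bed(.0275,.092,.15),.2)
f=cam("wrist");save(f,"i");st()
E
```

```text
slid t 13.45 p [ 0.5572 -0.111   0.0734] f [0.44 0.1  5.24] w 0.116
open t 14.03 p [ 0.5569 -0.1108  0.0729] f [-0.17  0.83 -0.16] w 0.26
 t 15.4 p [ 0.6229 -0.1168  0.189 ] f [-0.21 -0.92  0.63] w 0.261
```

View pics/i.png

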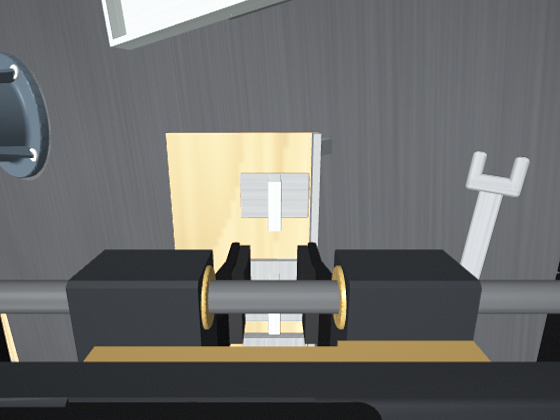

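```bash
python3 - <<'E'
from h import *
R=rtool(1,RY)
line(bed(.0272,-.092,.10),.2);arm.command_gripper(.32)
line(bed(.0272,-.092,.020),.1);arm.hold(.1);st("at")
f=cam("wrist");save(f,"j")
E
```

```text
at t 17.98 p [ 0.5431 -0.2946  0.0789] f [ 1.01  0.76 -0.47] w 0.318
```

View pics/j.png

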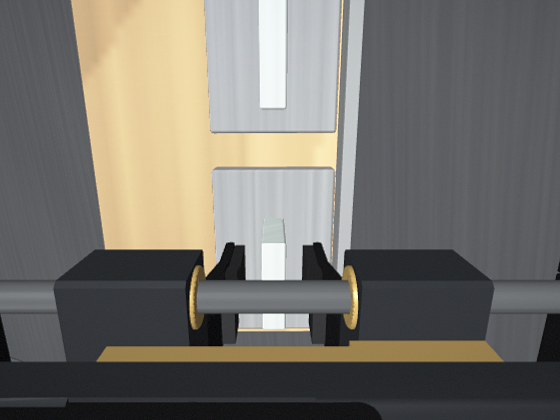

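Plate of the 500 g weight at (273,275), centred between the fingers (232, 315). Grip it, carry it and hover over the pan.

```bash
python3 - <<'E'
from h import *
arm.command_gripper(0.0);st("grip")
line(bed(.0272,-.092,.04),.05);st("lift");line(bed(.0272,-.092,.17),.2)
f=cam("wrist");save(f,"k0")
P=place=lambda dx,dy:PAN+np.array([[np.cos(PY),-np.sin(PY)],[np.sin(PY),np.cos(PY)]])@[dx,dy]
a=P(.045,0);arm.move_pose(np.array([*a,.215]),R2q(down(PY)));st("hover")
line([*a,.160],.1);arm.hold(.2);st()
f=cam("wrist");save(f,"k")
E
```

```text
grip t 18.5 p [ 0.5426 -0.2943  0.0782] f [ 0.79  0.09 -0.37] w 0.111
lift t 19.05 p [ 0.5523 -0.2952  0.0956] f [-0.22  0.21 -5.65] w 0.114
hover t 21.34 p [0.5974 0.0838 0.215 ] f [ 1.12 -0.13 -5.03] w 0.113
 t 22.24 p [0.5973 0.085  0.1609] f [-0.6  -0.38 -5.19] w 0.114
```

View pics/k.png

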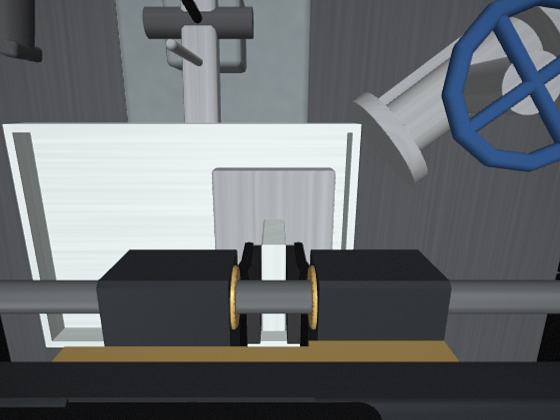

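View pics/k0.png

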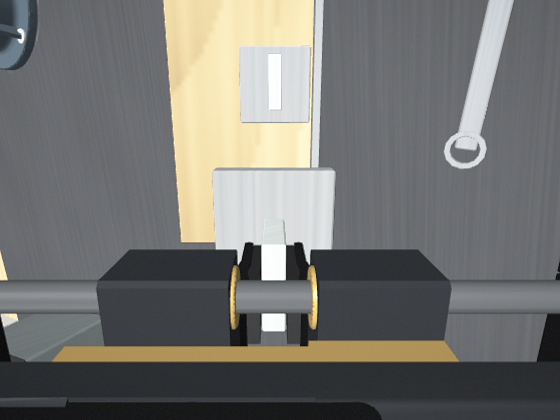

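```bash
cat >> h.py <<'E'
def PP(dx,dy): return PAN+np.array([[np.cos(PY),-np.sin(PY)],[np.sin(PY),np.cos(PY)]])@[dx,dy]
E
python3 - <<'E'
from h import *
a=PP(.043,0);line([*a,.150],.05);arm.hold(.1);st()
p=lower([*a,.150],[0,0,-1],12,thr=3,feed=.02);st("contact")
arm.hold(.2);st()
f=cam("wrist");save(f,"l")
E
```

```text
t 22.74 p [0.5946 0.085  0.1499] f [ 0.12  0.11 -4.38] w 0.113
lower 8 [0.4, -0.3, 0.6, -0.4, 0.3, -0.1, 0.3, 7.3]
contact t 24.74 p [0.5948 0.0849 0.1428] f [-1.92 -0.56  2.94] w 0.107
 t 24.94 p [0.5948 0.0849 0.1425] f [-0.96 -0.71  2.25] w 0.114
```

View pics/l.png

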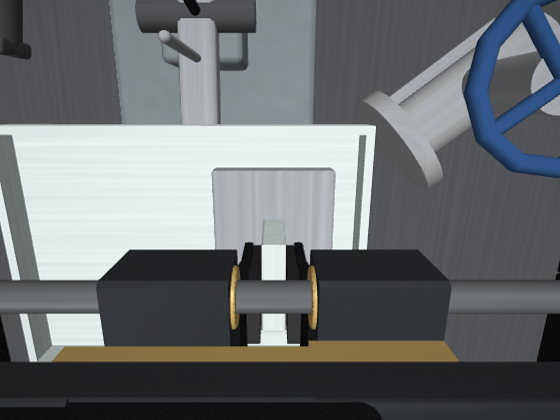

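```bash
python3 - <<'E'
from h import *
a=PP(.043,0)
arm.command_gripper(.32);st("open")
line([*a,.18],.08);line([*a,.23],.2)
f=cam("wrist");save(f,"m0")
arm.move_pose(bed(.0266,.0003,.13),R2q(rtool(1,RY)))
line(bed(.0266,.0003,.0195),.1);arm.hold(.1);st("at")
f=cam("wrist");save(f,"m")
E
```

```text
open t 25.64 p [0.5946 0.085  0.142 ] f [-0.63 -0.03 -0.2 ] w 0.319
at t 29.23 p [ 0.5508 -0.2025  0.0786] f [-0.35  0.3  -0.16] w 0.318
```

View pics/m.png

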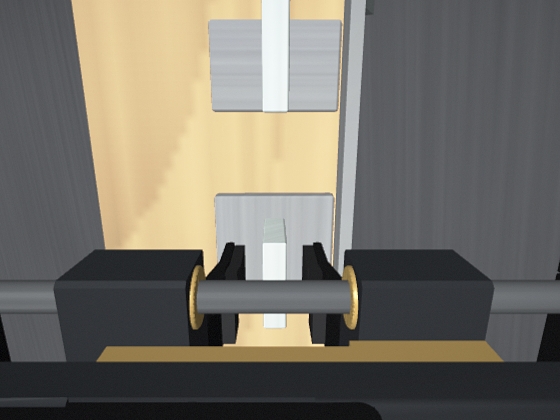

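View pics/m0.png

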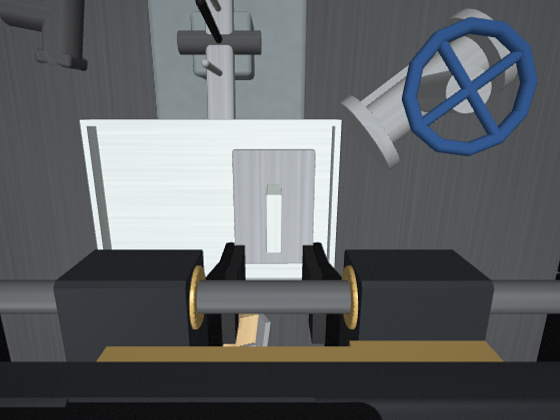

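```bash
python3 - <<'E'
from h import *
arm.command_gripper(0.0);st("grip")
line(bed(.0266,.0003,.04),.05);st("lift");line(bed(.0266,.0003,.17),.2)
a=PP(-.042,0);arm.move_pose(np.array([*a,.215]),R2q(down(PY)));st("hover")
line([*a,.155],.1);arm.hold(.1);st()
f=cam("wrist");save(f,"n")
E
```

```text
grip t 29.75 p [ 0.5506 -0.2024  0.078 ] f [ 1.51  0.23 -0.29] w 0.114
lift t 30.31 p [ 0.5605 -0.2032  0.096 ] f [ 0.84  0.09 -3.52] w 0.114
hover t 32.32 p [0.5109 0.0818 0.215 ] f [ 0.45 -1.07 -2.82] w 0.112
 t 33.17 p [0.5105 0.0825 0.1557] f [-0.04 -0.19 -2.24] w 0.111
```

View pics/n.png

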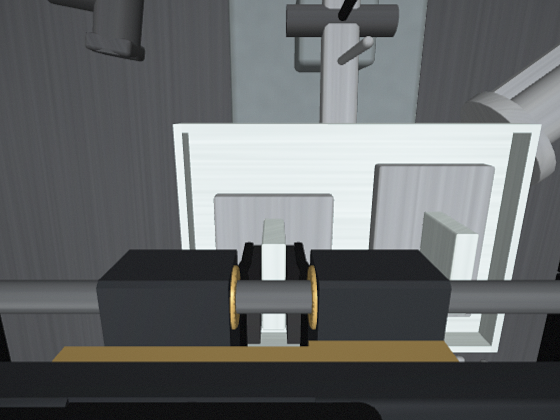

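```bash
python3 - <<'E'
from h import *
a=PP(-.042,0);line([*a,.146],.05);arm.hold(.1);st()
log=[]
for z in np.arange(.144,.1263,-.002):
    line([*a,z],.03);log.append((round(float(z),4),round(float(arm.sense()["contact_force"][2]),1)))
print(log);arm.hold(.5);st()
f=cam("wrist");save(f,"o");f=cam("scene");save(f,"o_s")
cv2.imwrite("pics/o_sc.png",cv2.resize(f["pixels"][170:310,230:410,::-1],None,fx=4,fy=4,interpolation=cv2.INTER_CUBIC))
E
```

```text
t 33.65 p [0.5096 0.0826 0.1459] f [-0.64  0.49 -2.98] w 0.111
[(0.144, -3.0), (0.142, -0.9), (0.14, -1.5), (0.138, -0.4), (0.136, -0.8), (0.134, -0.2), (0.132, -0.8), (0.13, 0.2), (0.128, 0.4)]
 t 36.4 p [0.5095 0.0826 0.128 ] f [-1.5  -1.97  0.14] w 0.109
```

View pics/o.png

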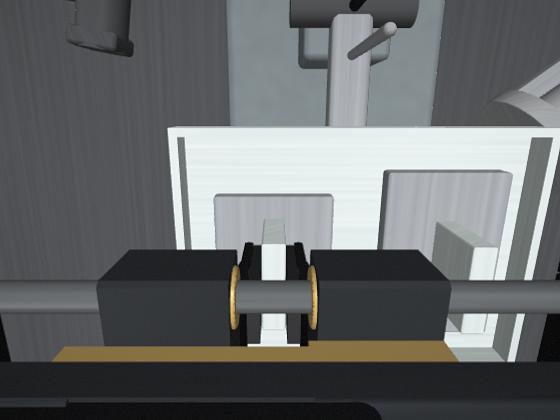

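View pics/o_sc.png

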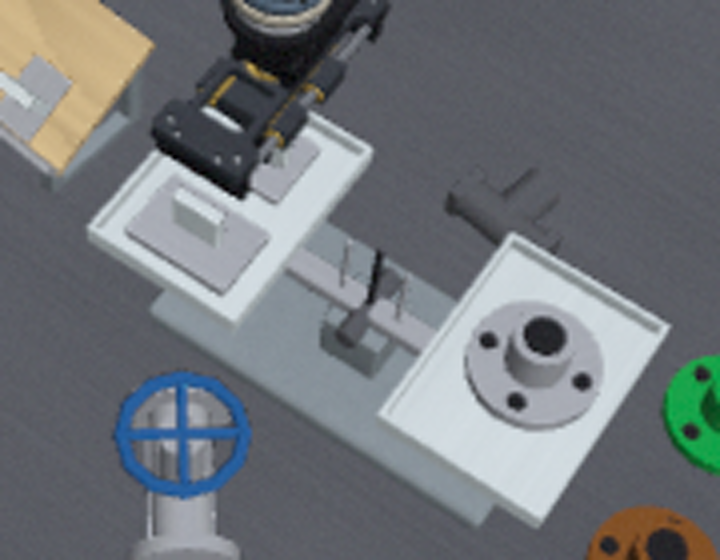

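```bash
python3 - <<'E'
from h import *
a=PP(-.042,0)
line([*a,.1272],.02);arm.hold(.2);st()
arm.command_gripper(.32);st("open")
line([*a,.16],.06);line([*a,.30],.2);arm.hold(.8);st()
f=cam("wrist");save(f,"p")
arm.move_pose(np.array([.45,-.15,.40]),R2q(down(0)));arm.hold(1.0);st()
for n in("scene","top"):
    f=cam(n);save(f,"p_"+n)
    y0,y1,x0,x1=(120,310,170,410) if n=="scene" else (120,270,100,430)
    k=3.2 if n=="scene" else 2.4
    cv2.imwrite(f"pics/p_{n}c.png",cv2.resize(f["pixels"][y0:y1,x0:x1,::-1],None,fx=k,fy=k,interpolation=cv2.INTER_CUBIC))
E
```

```text
t 36.95 p [0.5096 0.0826 0.1272] f [-1.63 -0.83  0.22] w 0.113
open t 37.6 p [0.5097 0.0827 0.1272] f [ 0.61 -0.26 -0.49] w 0.322
 t 39.95 p [0.5096 0.0826 0.3001] f [-0.77  0.   -0.02] w 0.319
 t 42.02 p [ 0.45   -0.1501  0.4   ] f [ 0.52 -0.05  0.23] w 0.322
```

View pics/p.png

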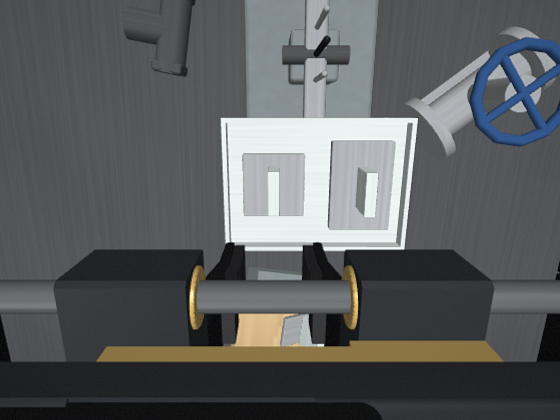

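View pics/p_scenec.png

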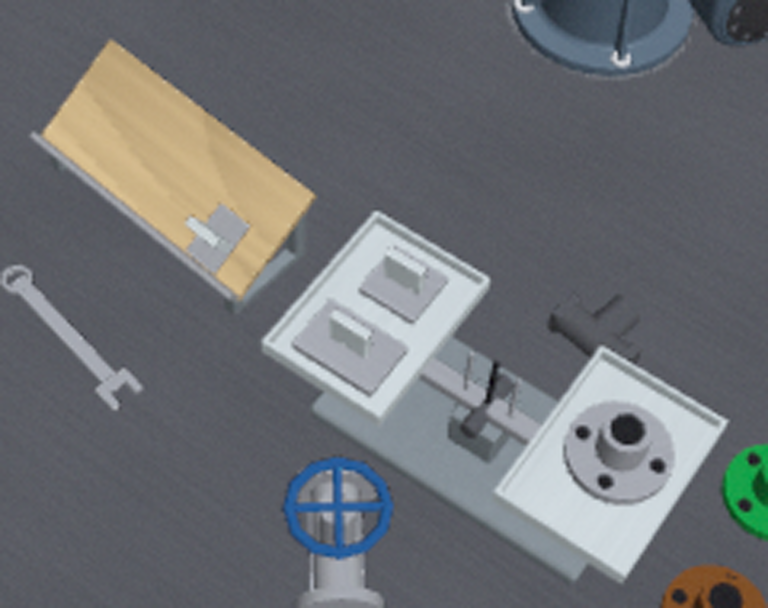

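View pics/p_topc.png

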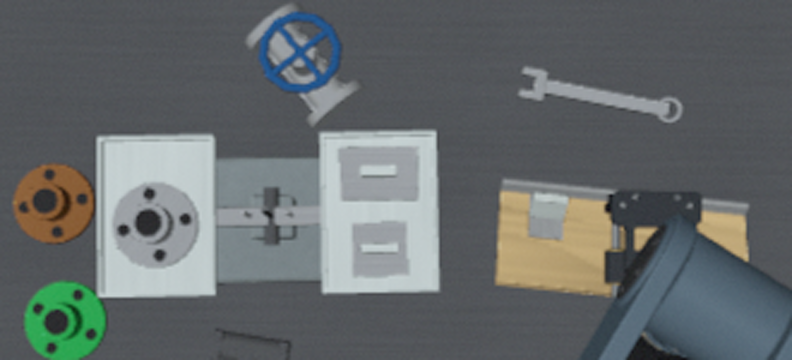

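The scene picture shows the black pointer (492,385 in the crop) about midway between the posts (468 and 515). The two weights lie flat in the pan, the 150 g weight is on the rack bed at the lip, and the bystanders haven't moved.

```bash
python3 - <<'E'
from h import *
f=cam("scene");save(f,"q");g=np.load("pics/p_scene.npz")["pixels"]
print(np.abs(f["pixels"].astype(int)-g)[170:320,230:410].max())
arm.sign_off();st()
E
```

```text
23
the job is handed in; nothing more can be done
the job is handed in; nothing more can be done
```

I put the 150 g weight back first, flat on the rack bed behind the lip at the free place. I then set the 500 g and 300 g weights down side by side in the emptied right pan, lowering each until it was supported before releasing it. I handed the job in at about 42 s of the 64 s allowed.

- **Beam:** in the last pictures the pointer stands about midway between the posts. I judged this by eye and did not measure the tilt in radians. Two scene pictures taken close together differ only slightly around the balance (at most 23 of 255 grey levels).
- **Objects:** both weights lie flat in the pan, and the flange is still in its own pan. The wrench, valve and tee look unmoved.
- **Robot:** the gripper was well clear of everything when I handed in. The readings I took showed no more than about 7 N at the wrist.
- **Adjusted on the way:** the 150 g weight first touched down about 4–6 mm short of the lip, so I slid it down about 4 mm while still holding it. No checks failed or disagreed.

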